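Hold the turntable scraper off for cleaning

ROBOT

A 6-joint arm with a two-finger parallel gripper is mounted at the origin on the work surface. World frame = base frame: x ahead of the robot, y to its left, z up, the work surface at z = 0. Lengths are in m, angles in rad, forces in N, time in s.
With the tool pointing down it reaches from about 0.35 to 0.925 m from the base axis. Payload 6.4 kg.
Tool frame: the origin (TCP) lies on the centre line of the jaws, within the pads' length; the fingertips stand 25 mm ahead of it and the grasp point (between the pads) lies 6 mm ahead of it; z points along the fingers, x is the direction in which the jaws open and shut, and the axes are right-handed (so a half turn about z gives the same grasp; the last joint's range is limited). The gripper opens to 94 mm and grips with 3 to 60 N. Pads are 16 mm wide; open, the fingers measure 119 mm over their backs; the gripper's body (75 mm by 177 mm) begins 78 mm behind the grasp point.
Start: joints at [-1.348, 0.245, 1.558, -0, 1.339, -0.174], TCP at [0.251, -0.6, 0.23] pointing down, gripper open.
Joint ranges: [-3.13, 3.13], [-1.02, 2.26], [0.13, 2.54], [-0.95, 4.09], [0.21, 2.88], [-2.74, 2.74]. Speed limits (rad/s): [2.57, 2.57, 3.14, 3.14, 3.14, 3.14].

INTERFACE

Orientations are given as a unit quaternion [x, y, z, w].
In Python, from bench import arm, capture, workorder gives the robot as it stands.
- The arm moves only by the tool servo_tool, never from a script. Its argument "plan" is a list of rows, each a list of 6 numbers: the shift along the tool's x, y, z in mm, then the turn, a rotation vector about the tool's x, y, z in rad. In form: [[tx, ty, tz, rx, ry, rz], ...]. A call has 1 to 8 rows; each row is the pose to reach, as a shift and turn from the pose commanded when the call began, along the tool's axes at that moment; what a row does not reach only later rows make up. A row lasts 1/8 s, in which the tool goes at most 62.5 mm and 10.7 degrees, less where a joint would pass 70% of its speed; a pose out of reach is approached as far as the arm can. A call with a gripper value outside its range is refused whole. "claw" is the opening, from 0 (shut) to 1 (fully open), set as the call begins (left out, the last holds). The fingers move at their own pace and stop on an object; the grip force is fixed at half the most. Time passes only in rows, so rows that repeat a pose let the fingers close. It gives the time, the measured TCP pose, the force and the opening at its end, in the units of the state.
- arm.sense(): the state, without advancing time (a new reading comes with each control period).
- capture(name): name is "scene" or "top" or "wrist"; returns a dict with "img" (384x512x3 uint8, red, green, blue), "K" (3x3 intrinsics, pixels), "dist_coeffs" ([k1, k2, p1, p2, k3] as OpenCV has them; the pictures are not rectified), "R" (3x3) and "t" (3): a world point X has camera coordinates R X + t. Camera axes: x right, y down, z forward; pixel columns grow to the right and rows downward; lengths in m; the calibration is good to about 2 mm. A picture is of the moment at which its call begins. There is no depth.
- workorder.finish_job(): hands the job in, once; it reports no verdict.
The state is a dict: "clock": time; "q": joint angles; "joint_vel": joint speeds; "joint_torque": joint torques, N m; "tool_pos": TCP position; "eef_rot": TCP orientation; "wrist_force": force on the tool from outside, world axes, zero at the start; "torque": the same for the moment, N m; "grip_width": opening from 0.0 (shut) to 1.0 (fully open).
Only numpy, scipy, OpenCV 4.12 (cv2) and the standard library are available. Lean on these libraries where they do the work, as an engineer would, in place of code of your own. Each camera call takes 0.05 s, during which the arm holds its last target.

TASK

Get the chocolate turntable ready for wiping: turn the black speed knob on the control box clockwise until its white pointer lines up with the red mark, and let go of it. Then take the blue handle of the spring-loaded scraper arm, swing it away from the turntable all the way to its stop, and keep holding it there: finish while still holding it against the spring, with the knob left on the mark. Leave the pan, the jar and the mould where they stand.

Things in the scene. Friction and masses are not known exactly. Their poses are not given: they have to be found in the camera images.
- knob (a joint): angle of the black speed knob in rad: 0 to 2.2, grows as the knob is turned clockwise seen from above; starts between 0 and 0.4; friction holds it where it is left (about 0.05 N m to turn)
- knob_grip (a point): a point on the upright axis of the speed knob, at the height to grip. The knob has a grip bar 52 mm long, 16 mm wide and 34 mm high (its top 11 mm above this point, its foot 23 mm below) on a round skirt of 66 mm diameter, on top of a white control box 210 x 150 mm and 80 mm high. Axes turn with the knob: z up, x along the bar; the white pointer line is on the -x half of the bar. A red mushroom button stands 108 mm from the axis, its top 6 mm below this point
- mark (a point): inner end of the red index mark, a flat red strip 17 x 7 mm on the box top just outside the knob's skirt, 36 mm from the knob's axis. Its -x axis points from the knob's axis out to the mark, so the knob is on the mark when the x axes of knob_grip and mark are parallel. The mark lies 0.5 to 1.5 rad clockwise of the pointer at the start
- scraper (a joint): angle of the scraper arm in rad: 0 resting over the turntable's rim, 0.80 against its stop (a yellow pin); it grows clockwise seen from above. A spring drives it back to 0: about 3 N at the handle at rest, 7.5 N at the stop
- handle (a point): centre of the blue handle of the scraper arm, an upright round post 22 mm in diameter that stands 57 mm high on the flat arm; its top is 27 mm above this point, and the arm's upper face 30 mm below. 150 mm from the arm's upright pivot axis. Below, beyond the arm, lies the white turntable disc (280 mm diameter, top 66 mm below this point); the white blade below the handle reaches over the disc
- scraper_pivot (a point): point on the upright pivot axis of the scraper arm, at the height of the handle's centre; fixed. The pivot column, 50 mm across, with its brass spring, ends at about this height
- control_box: white control box that carries the knob, 210 x 150 mm, its top 80 mm high; fixed to the bench; origin under its centre, the knob axis 40 mm towards its -x side
- pan: loose steel pan, 108 x 176 x 65 mm, origin under its centre; bystander
- jar: loose blue ceramic jar with a white lid, 64 mm diameter, 85 mm high, origin under its centre; bystander
- mould: loose brown mould plate, 130 x 90 x 12 mm, origin under its centre; bystander

How it is judged:
On the way, in this order (a step that is already met when the one before it is completed fails the run):
1. the knob's pointer is on the red mark and the knob is let go, while the scraper still rests on the turntable (angle between the x axis of knob_grip and the x axis of mark, either way round below 0.12 rad and contact force between the fingers and control_box below 0.2 N and value of joint scraper below 0.1 rad), for 0.2 s.
2. the scraper arm is against its stop, held by the robot (value of joint scraper above 0.74 rad and contact force between any of the fingers, the arm and scraper above 1 N), for 0.3 s.
At the end, for the whole second after the job is handed in: the robot is holding the scraper arm still at its stop (within 0.06 rad of 0.80; contact force over 1 N, no other object propping it), and the knob's pointer stands within 0.12 rad of the red mark (all of step 2 and velocity of joint scraper between -0.05 and 0.05 rad/s and contact force between scraper and pan below 0.1 N and contact force between scraper and jar below 0.1 N and contact force between scraper and mould below 0.1 N and angle between the x axis of knob_grip and the x axis of mark, either way round below 0.12 rad); the arm keeps its last pose, push and grip.
It fails at once if the pan, jar or mould is shifted more than 30 mm or tipped (distance of any of pan, jar, mould from where it was at the start of the episode above 0.03 m or angle between any of jar, pan's own z axis and vertical above 0.5 rad).
It also fails if it takes over 51 s, if anything falls off the work surface, if the arm or the gripper's body presses on something with over 40 N, if the wrist force passes 120 N, or if a joint passes its speed limit or range.

## Working session

There is one attempt and no reset: what is moved stays moved. The work goes in short steps, Python scripts to look and compute and a tool call to move; the robot and the scene stay as the last step left them, time stands still between calls to the robot, and variables do not carry over. Pictures are saved under pics/ and viewed, and the job is handed in when it is done.

Besides the shell and the picture viewer there is one more tool, called as name([rows], argument=value, ...), one row to a line, values as JSON. servo_tool: Moves the arm, as the interface text tells. Its arguments: {"type":"object","properties":{"plan":{"type":"array"},"claw":{"type":"number"}},"required":["plan"]}

```bash
ls; mkdir -p pics
python3 - <<'E'
from bench import arm,capture
import cv2,pickle
for n in ["scene","top","wrist"]:
    c=capture(n); cv2.imwrite(f"pics/{n}0.png",c["img"][:,:,::-1]); pickle.dump(c,open(f"{n}0.pkl","wb"))
    print(n,c["K"],c["dist_coeffs"],c["R"],c["t"])
print(arm.sense())
E
```

```text
pics
scene [[415.20085185   0.         256.30966333]
 [  0.         415.20085185 192.65148332]
 [  0.           0.           1.        ]] [-0.05604867  0.          0.          0.          0.        ] [[-0.8116169   0.58408007 -0.01133475]
 [ 0.47187142  0.64401027 -0.60215291]
 [-0.34440582 -0.49406603 -0.79830032]] [ 0.40829036 -0.15851228  1.6750861 ]
top [[407.33322534   0.         258.80115342]
 [  0.         407.33322534 190.51076023]
 [  0.           0.           1.        ]] [-0.06809872  0.          0.          0.          0.        ] [[ 0.01018761 -0.99974026  0.0203869 ]
 [-0.99753739 -0.01157579 -0.06917478]
 [ 0.06939281 -0.01963197 -0.99739622]] [-0.02477871  0.51577616  1.45634803]
wrist [[273.68676495   0.         255.46214004]
 [  0.         273.68676495 191.94758117]
 [  0.           0.           1.        ]] [-0.00961476  0.          0.          0.          0.        ] [[ 0.38597955 -0.92250432 -0.00235913]
 [-0.88795074 -0.37221315  0.27018672]
 [-0.25012651 -0.10219176 -0.96280505]] [-0.6480242  -0.02702573  0.39299566]
{'clock': 0.15, 'q': array([-1.34811290e+00,  2.45657508e-01,  1.55869771e+00, -7.71699646e-07,
        1.33868442e+00, -1.74093974e-01]), 'joint_vel': array([-0.00022668, -0.0023297 , -0.0034341 ,  0.00016321, -0.0013067 ,
       -0.00203211]), 'joint_torque': array([ 1.32768500e-04, -4.16266930e+01, -3.14982748e+01,  6.85076206e-02,
        3.16469371e-02, -9.61863088e-05]), 'tool_pos': array([ 0.25110874, -0.59909479,  0.2296155 ]), 'eef_rot': array([ 8.32600611e-01, -5.53873360e-01, -5.24124867e-04, -4.98738680e-04]), 'wrist_force': array([ 0.7933937 , -0.11870086, -0.62781875]), 'torque': array([ 0.00499457,  0.00184874, -0.00058524]), 'grip_width': 0.998510831467377}
```

View pics/scene0.png

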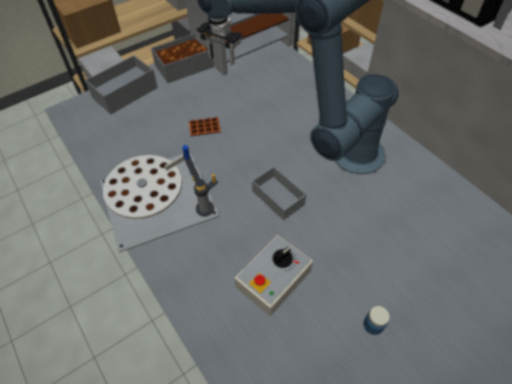

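View pics/top0.png

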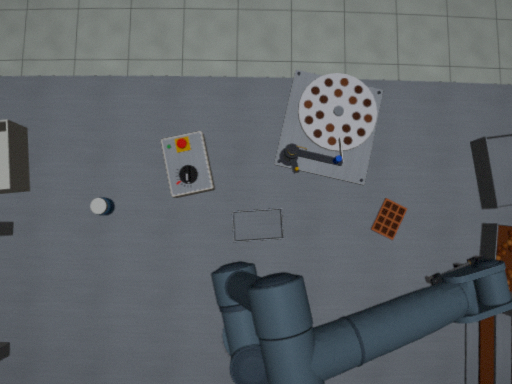

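```bash
python3 - <<'E'
import cv2
a=cv2.imread("pics/top0.png")
cv2.imwrite("pics/top0z.png",cv2.resize(a[80:260,90:330],None,fx=3.3,fy=3.3,interpolation=cv2.INTER_CUBIC)[:600])
E
python3 - <<'E'
import cv2
a=cv2.imread("pics/top0.png")
cv2.imwrite("pics/t_knob.png",cv2.resize(a[120:205,150:225],None,fx=7,fy=7,interpolation=cv2.INTER_CUBIC))
cv2.imwrite("pics/t_scr.png",cv2.resize(a[65:190,270:390],None,fx=4.8,fy=4.8,interpolation=cv2.INTER_CUBIC))
a=cv2.imread("pics/scene0.png")
b=cv2.resize(a[225:315,225:325],None,fx=6,fy=6,interpolation=cv2.INTER_CUBIC)
cv2.imwrite("pics/s_knob.png",b)
E
```

```text
(no output)
```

View pics/t_knob.png

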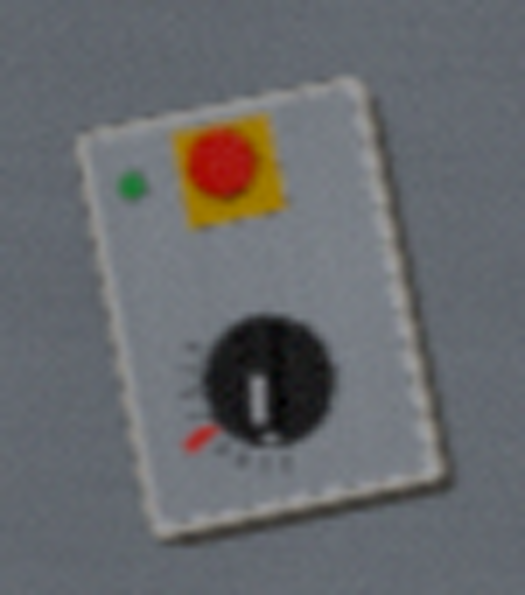

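View pics/t_scr.png

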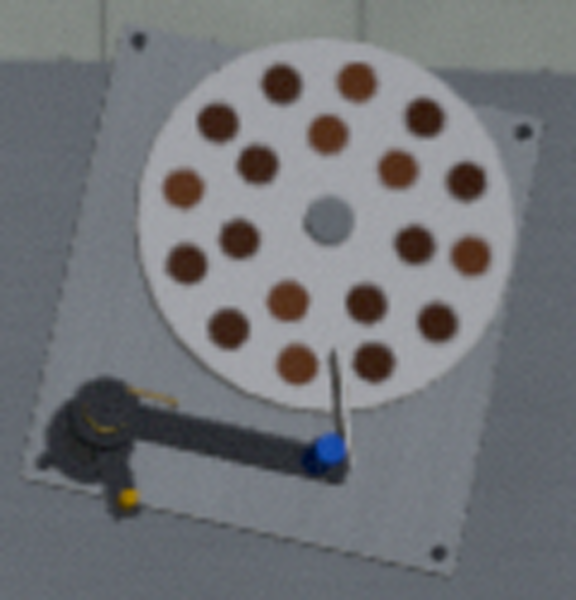

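View pics/s_knob.png

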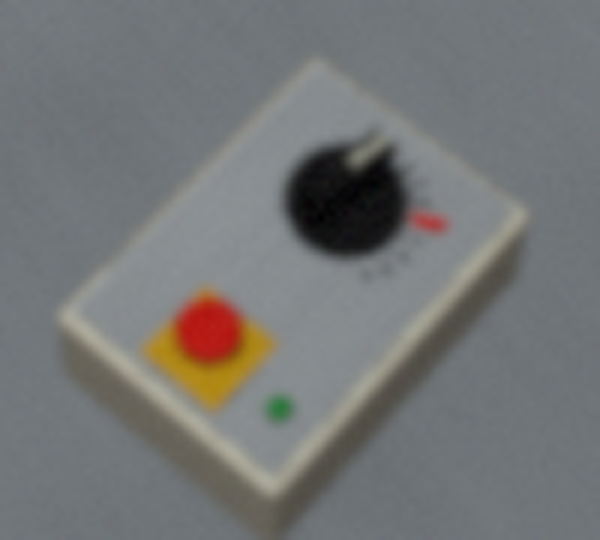

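```bash
cat > h.py <<'E'
import cv2,pickle,numpy as np
def ray(c,uv):
    p=cv2.undistortPoints(np.array([[uv]],float),c["K"],c["dist_coeffs"])[0,0]
    R=np.array(c["R"]);t=np.array(c["t"])
    return -R.T@t, R.T@np.array([p[0],p[1],1])
def atz(c,uv,z):
    o,d=ray(c,uv); return o+d*(z-o[2])/d[2]
def tri(a,ua,b,ub):
    o1,d1=ray(a,ua);o2,d2=ray(b,ub)
    d1/=np.linalg.norm(d1);d2/=np.linalg.norm(d2)
    s=np.linalg.lstsq(np.c_[d1,-d2],o2-o1,rcond=None)[0]
    p,q=o1+s[0]*d1,o2+s[1]*d2
    return (p+q)/2,np.linalg.norm(p-q)
def proj(c,X):
    return cv2.projectPoints(np.array([X],float),cv2.Rodrigues(np.array(c["R"]))[0],np.array(c["t"]),c["K"],c["dist_coeffs"])[0][0,0]
def un(p,f,off): return ((p[0]+.5)/f-.5+off[0],(p[1]+.5)/f-.5+off[1])
E
python3 - <<'E'
from h import *
np.set_printoptions(precision=4,suppress=True)
T=pickle.load(open("top0.pkl","rb"));S=pickle.load(open("scene0.pkl","rb"))
k=lambda p:un(p,7,(150,120)); s=lambda p:un(p,6,(225,225)); r=lambda p:un(p,4.8,(270,65))
for n,a,b in [("skirt",(270,380),(347,200)),("button",(222,162),(209,330)),("mark out",(187,445),(445,226)),("mark in",(215,430),(412,218)),("ptr out",(259,423),(388,142)),("ptr in",(259,378),(350,166))]:
    print(n,tri(T,k(a),S,s(b)), atz(T,k(a),.083),atz(S,s(b),.083))
for n,a in [("c1",(357,77)),("c2",(447,478)),("c3",(158,537)),("c4",(79,138))]: print(n,atz(T,k(a),.08))
print("handle top",tri(T,r((330,450)),S,(185,149)))
for z in (.05,.08,.1,.12): print(z,"piv top",atz(T,r((105,398)),z),"h",atz(T,r((330,450)),z))
print("pin",[atz(T,r((128,498)),z) for z in (.06,.1)])
E
python3 - <<'E'
import cv2
a=cv2.imread("pics/scene0.png")
cv2.imwrite("pics/s_scr.png",cv2.resize(a[135:225,90:225],None,fx=5.5,fy=5.5,interpolation=cv2.INTER_CUBIC))
E
```

```text
skirt (array([0.5659, 0.2279, 0.0839]), np.float64(0.0014304169042901368)) [0.5665 0.2276 0.083 ] [0.565 0.228 0.083]
button (array([0.6718, 0.2515, 0.1002]), np.float64(0.0010299768961123045)) [0.6754 0.2541 0.083 ] [0.6667 0.2452 0.083 ]
mark out (array([0.5332, 0.2688, 0.0813]), np.float64(0.0018017624370999152)) [0.5337 0.2679 0.083 ] [0.5332 0.27   0.083 ]
mark in (array([0.5421, 0.2548, 0.0784]), np.float64(0.0007781185932897049)) [0.5413 0.2542 0.083 ] [0.5441 0.2563 0.083 ]
ptr out (array([0.541 , 0.2275, 0.1187]), np.float64(0.0020309491434978735)) [0.5451 0.2325 0.083 ] [0.5261 0.2135 0.083 ]
ptr in (array([0.5639, 0.2274, 0.1175]), np.float64(0.0006045319069298877)) [0.5674 0.2331 0.083 ] [0.5513 0.213  0.083 ]
c1 [0.7198 0.1882 0.08  ]
c2 [0.5191 0.1394 0.08  ]
c3 [0.4882 0.2817 0.08  ]
c4 [0.6874 0.3266 0.08  ]
handle top (array([ 0.6127, -0.2745,  0.1785]), np.float64(0.0010018071419879114))
0.05 piv top [ 0.6693 -0.1339  0.05  ] h [ 0.6327 -0.3027  0.05  ]
0.08 piv top [ 0.664  -0.1309  0.08  ] h [ 0.6281 -0.2962  0.08  ]
0.1 piv top [ 0.6604 -0.1289  0.1   ] h [ 0.6251 -0.2918  0.1   ]
0.12 piv top [ 0.6569 -0.1269  0.12  ] h [ 0.622  -0.2875  0.12  ]
pin [array([ 0.5932, -0.1502,  0.06  ]), array([ 0.5882, -0.1457,  0.1   ])]
```

View pics/s_scr.png

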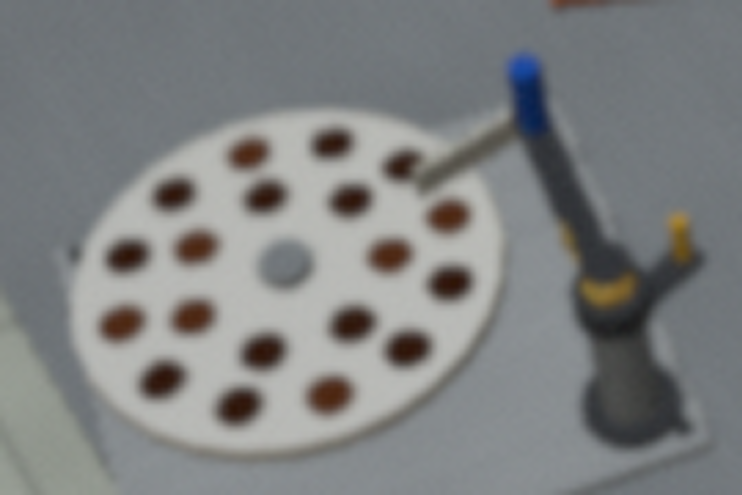

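```bash
cat >> h.py <<'E'
def shift(p0,psi0,p1,psi1):
    "tool-down: shift mm in tool axes, rz rad (psi deg = heading of tool x)"
    a=np.deg2rad(psi0);x=np.array([np.cos(a),np.sin(a),0]);y=np.array([np.sin(a),-np.cos(a),0]);z=np.array([0,0,-1.])
    d=(np.array(p1)-p0)*1000
    return np.round([d@x,d@y,d@z],1), np.round(-np.deg2rad(psi1-psi0),3)
E
python3 - <<'E'
from h import *
np.set_printoptions(precision=4,suppress=True)
T=pickle.load(open("top0.pkl","rb"));S=pickle.load(open("scene0.pkl","rb"))
r=lambda p:un(p,4.8,(270,65)); s=lambda p:un(p,5.5,(90,135))
H,e=tri(T,r((330,449)),S,s((524,66)));print("htop",H,e)
P,e=tri(T,r((105,397)),S,s((608,285)));print("piv",P,e)
print(np.linalg.norm((H-P)[:2]))
P2,e=tri(T,r((128,497)),S,s((680,220)));print("pin",P2,e)
for z in (.03,.065):print("pan",z,[atz(T,p,z)for p in [(235,212),(281,210),(282,238),(236,240)]])
print(shift([.251,-.6,.23],-67.3,[.5655,.2275,.23],90), shift([.251,-.6,.23],-67.3,[.5655,.2275,.118],90))
E
```

```text
htop [ 0.6118 -0.2718  0.1923] 0.00015411890071765797
piv [ 0.6494 -0.1218  0.1509] 0.006512136017082516
0.15466530014557686
pin [ 0.5829 -0.1403  0.1466] 0.0005012439580866062
pan 0.03 [array([0.4372, 0.0654, 0.03  ]), array([ 0.4461, -0.0992,  0.03  ]), array([ 0.3462, -0.1035,  0.03  ]), array([0.3376, 0.0605, 0.03  ])]
pan 0.065 [array([0.4366, 0.0641, 0.065 ]), array([ 0.4453, -0.0966,  0.065 ]), array([ 0.3478, -0.1008,  0.065 ]), array([0.3394, 0.0593, 0.065 ])]
(array([-642. , -609.5,    0. ]), np.float64(-2.745)) (array([-642. , -609.5,  112. ]), np.float64(-2.745))
```

servo_tool([
  [-40, -38, 0, 0, 0, -0.17],
  [-80, -76, 0, 0, 0, -0.34],
  [-120, -114, 0, 0, 0, -0.51],
  [-160, -152, 0, 0, 0, -0.68],
  [-200, -190, 0, 0, 0, -0.85],
  [-240, -228, 0, 0, 0, -1.02],
  [-280, -266, 0, 0, 0, -1.19],
  [-320, -304, 0, 0, 0, -1.36],
], claw=1)

```text
clock: 1.15
tool_pos: [0.4081, -0.1851, 0.2304]
eef_rot: [0.995, 0.095, 0.0, 0.0]
wrist_force: [1.0, 0.0, 0.4]
grip_width: 1.002
```

Run:
```python
from h import *
from bench import arm
from scipy.spatial.transform import Rotation as Ro
s=arm.sense();p=s["tool_pos"];M=Ro.from_quat(s["eef_rot"]).as_matrix()
psi=np.rad2deg(np.arctan2(M[1,0],M[0,0]));print(s["clock"],p,psi,M[:,2],s["q"])
print(shift(p,psi,[.5655,.2275,.21],90))
```

```text
1.15 [ 0.40813305 -0.18510339  0.23037988] 10.953564039895657 [ 2.81324388e-04 -5.56278301e-05 -9.99999959e-01] [-6.79848321e-01 -2.52487599e-01  2.05410935e+00  1.37249770e-04
  1.33971716e+00 -8.71055481e-01]
(array([ 232.9, -375.2,   20.4]), np.float64(-1.38))
```

servo_tool([
  [29, -47, 3, 0, 0, -0.173],
  [58, -94, 5, 0, 0, -0.345],
  [87, -141, 8, 0, 0, -0.518],
  [116, -188, 10, 0, 0, -0.69],
  [145, -235, 13, 0, 0, -0.863],
  [174, -282, 15, 0, 0, -1.035],
  [203, -328, 18, 0, 0, -1.208],
  [232, -375, 20, 0, 0, -1.38],
])

```text
clock: 2.15
tool_pos: [0.5668, 0.2263, 0.21]
eef_rot: [0.707, 0.707, -0.0, -0.0]
wrist_force: [0.8, -0.5, 0.6]
grip_width: 0.999
```

servo_tool([
  [0, 0, 0, 0, 0, 0],
  [0, 0, 0, 0, 0, 0],
])

```text
clock: 2.4
tool_pos: [0.5662, 0.2243, 0.21]
eef_rot: [0.709, 0.705, -0.001, -0.0]
wrist_force: [0.4, -1.3, -0.0]
grip_width: 0.999
```

```bash
cat > look.py <<'E'
from h import *
from bench import arm,capture
from scipy.spatial.transform import Rotation as Ro
import sys
tag=sys.argv[1]
s=arm.sense();p=s["tool_pos"];M=Ro.from_quat(s["eef_rot"]).as_matrix()
print(s["clock"],p,np.rad2deg(np.arctan2(M[1,0],M[0,0])),M[:,2].round(4),s["wrist_force"],s["grip_width"])
for n in sys.argv[2:]:
    c=capture(n); pickle.dump(c,open(f"{n}{tag}.pkl","wb")); cv2.imwrite(f"pics/{n}{tag}.png",c["img"][:,:,::-1])
    if n=="wrist": cv2.imwrite(f"pics/{n}{tag}z.png",cv2.resize(c["img"][:,:,::-1],None,fx=1.5,fy=1.5,interpolation=cv2.INTER_CUBIC))
E
python3 look.py 1 wrist
```

```text
2.4 [0.566177   0.22428582 0.2099639 ] 89.6986065655017 [-1.e-03 -5.e-04 -1.e+00] [ 0.44046308 -1.2526319  -0.03297147] 0.9994979241128336
```

View pics/wrist1z.png

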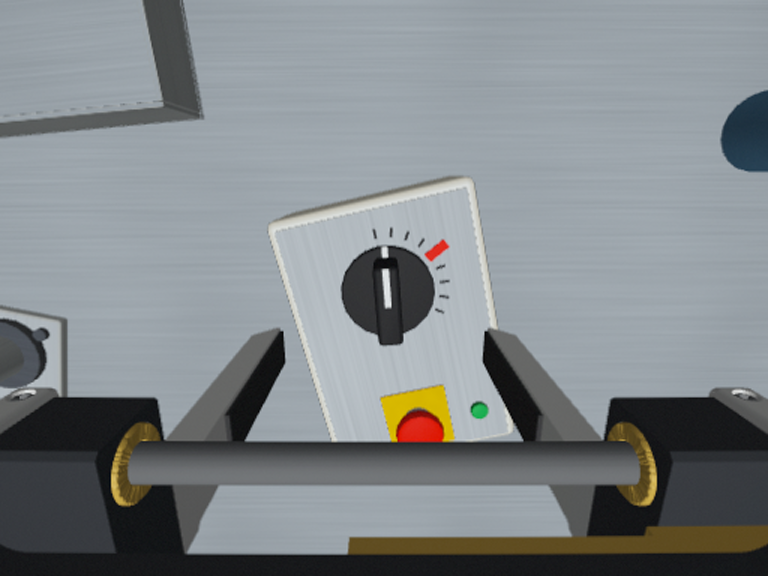

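Run:
```python
from h import *
np.set_printoptions(precision=4,suppress=True)
W=pickle.load(open("wrist1.pkl","rb"))
w=lambda p:un(p,1.5,(0,0))
A=atz(W,w((388,291)),.085);print("skirt",A)
mi=atz(W,w((430.5,255)),.08);mo=atz(W,w((444.5,244)),.08);print(mi,mo)
for C in (A,np.array([.5655,.2275,0])):
  m=(mi+mo)/2-C;print("mark ang",np.rad2deg(np.arctan2(m[1],m[0])),np.linalg.norm(m[:2]))
d=mo-mi;print("strip",np.rad2deg(np.arctan2(d[1],d[0])),np.linalg.norm(d))
for z in (.112,.117,.12):
  p=atz(W,w((387.5,270)),z);q=atz(W,w((389.5,307)),z);d=p-q
  print(z,p,q,np.rad2deg(np.arctan2(d[1],d[0])))
  p=atz(W,w((386,260)),z);q=atz(W,w((391,334)),z);d=p-q
  print("bar",p,q,(p+q)/2,np.rad2deg(np.arctan2(d[1],d[0])),np.linalg.norm(d))
print(atz(W,w((420,428)),.1))
```

```text
skirt [0.5685 0.2287 0.085 ]
[0.5437 0.2588 0.08  ] [0.5359 0.2684 0.08  ]
mark ang 129.41536418029145 0.04512107696979091
mark ang 125.48166193520784 0.044272184559266514
strip 128.94910499548502 0.012342435576895789
0.112 [0.5469 0.2281 0.112 ] [0.5715 0.2294 0.112 ] -177.1633134793966
bar [0.5405 0.2272 0.112 ] [0.5902 0.2303 0.112 ] [0.5653 0.2288 0.112 ] -176.44198914352242 0.04986703906858349
0.117 [0.5457 0.2281 0.117 ] [0.5698 0.2293 0.117 ] -177.16331347939666
bar [0.5394 0.2272 0.117 ] [0.5882 0.2302 0.117 ] [0.5638 0.2287 0.117 ] -176.44198914352242 0.04888033281550622
0.12 [0.545  0.2281 0.12  ] [0.5688 0.2293 0.12  ] -177.16331347939663
bar [0.5388 0.2272 0.12  ] [0.587  0.2302 0.12  ] [0.5629 0.2287 0.12  ] -176.44198914352242 0.04828830906365997
[0.6699 0.252  0.1   ]
```

servo_tool([
  [4.4, -0.2, 25, 0, 0, -0.058],
  [4.4, -0.2, 50, 0, 0, -0.058],
  [4.4, -0.2, 72, 0, 0, -0.058],
  [4.4, -0.2, 88, 0, 0, -0.058],
  [4.4, -0.2, 92, 0, 0, -0.058],
  [4.4, -0.2, 92, 0, 0, -0.058],
])

```text
clock: 3.2
tool_pos: [0.5667, 0.2287, 0.119]
eef_rot: [0.688, 0.725, 0.0, 0.0]
wrist_force: [0.4, -0.0, 0.2]
grip_width: 1.002
```

```bash
python3 look.py 2 wrist
```

```text
3.2 [0.56669041 0.2286844  0.11895076] 93.01378259816622 [ 6.e-04  1.e-04 -1.e+00] [ 0.40475938 -0.00979145  0.17146936] 1.001663866402062
```

View pics/wrist2z.png

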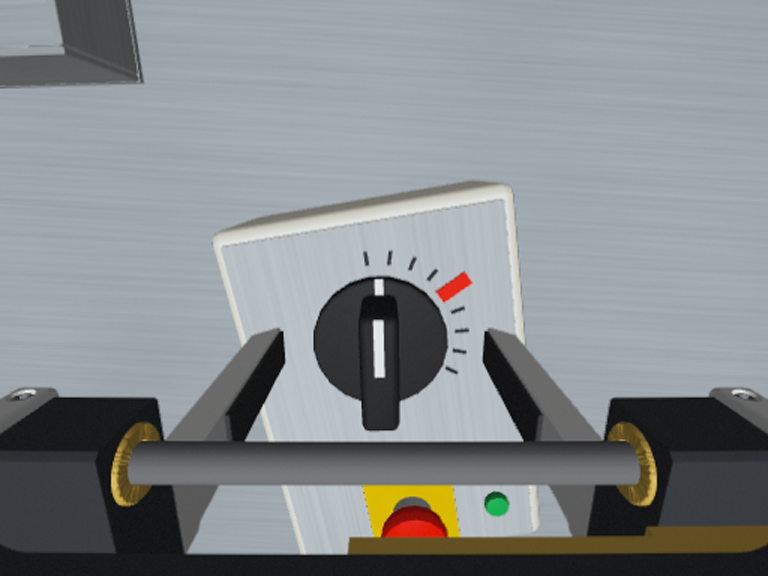

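servo_tool([
  [0, 0, 0, 0, 0, 0],
  [0, 0, 0, 0, 0, 0],
  [0, 0, 0, 0, 0, 0],
  [0, 0, 0, 0, 0, 0],
  [0, 0, 0, 0, 0, 0],
  [0, 0, 0, 0, 0, 0],
], claw=0)

```text
clock: 4.0
tool_pos: [0.5664, 0.229, 0.1184]
eef_rot: [0.688, 0.726, -0.0, -0.0]
wrist_force: [0.1, 0.9, -0.2]
grip_width: 0.401
```

```bash
python3 look.py 3 wrist
```

```text
4.0 [0.5663632  0.2289782  0.11843538] 93.0508550841902 [-1.e-04  0.e+00 -1.e+00] [ 0.07689136  0.89277436 -0.24046031] 0.4009720130900215
```

View pics/wrist3z.png

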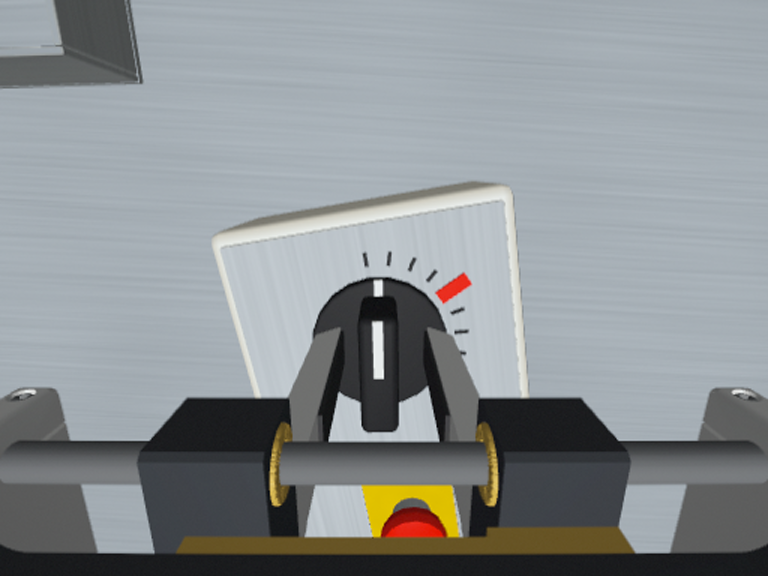

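Still closing (bar is 16 mm → 0.17); wait more.

servo_tool([
  [0, 0, 0, 0, 0, 0],
  [0, 0, 0, 0, 0, 0],
  [0, 0, 0, 0, 0, 0],
  [0, 0, 0, 0, 0, 0],
  [0, 0, 0, 0, 0, 0],
])

```text
clock: 4.68
tool_pos: [0.5664, 0.2272, 0.1184]
eef_rot: [0.688, 0.726, -0.002, 0.001]
wrist_force: [-0.8, -5.9, 2.0]
grip_width: 0.167
```

```bash
python3 look.py 4 wrist
```

```text
4.675 [0.56637001 0.22718275 0.11841487] 93.07112307488826 [-8.0e-04 -3.7e-03 -1.0e+00] [-0.84212004 -5.86354286  2.03542   ] 0.16747483283705744
```

View pics/wrist4z.png

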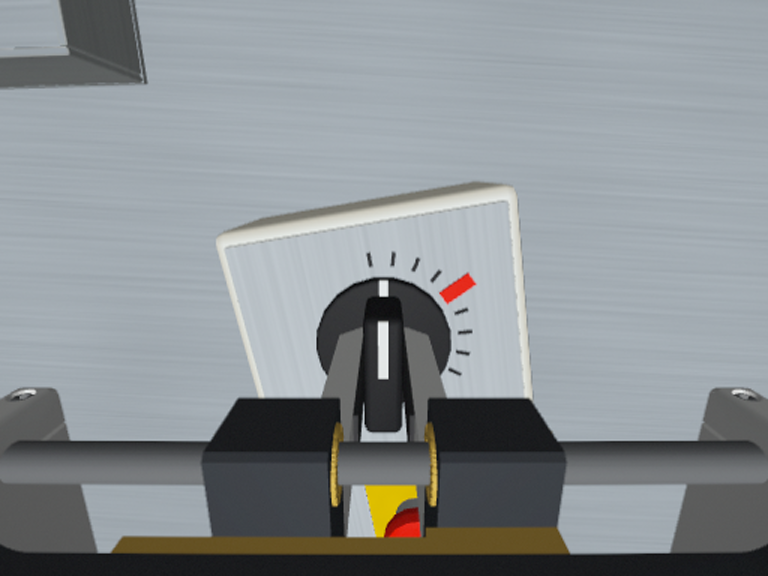

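servo_tool([
  [-1, 0, 0, 0, 0, 0.08],
  [-2, 0, 0, 0, 0, 0.22],
  [-2, 0, 0, 0, 0, 0.37],
  [-2, 0, 0, 0, 0, 0.52],
  [-2, 0, 0, 0, 0, 0.67],
  [-2, 0, 0, 0, 0, 0.82],
  [-2, 0, 0, 0, 0, 0.94],
  [-2, 0, 0, 0, 0, 0.94],
])

```text
clock: 5.72
tool_pos: [0.5668, 0.228, 0.1184]
eef_rot: [0.942, 0.336, 0.001, -0.001]
wrist_force: [1.9, 5.7, -2.8]
grip_width: 0.165
```

```bash
python3 look.py 5 wrist
```

```text
5.725 [0.56683225 0.22802611 0.11844993] 39.23392365122308 [ 0.0014  0.0024 -1.    ] [ 1.92075586  5.66334915 -2.76420755] 0.16526020263740224
```

View pics/wrist5z.png

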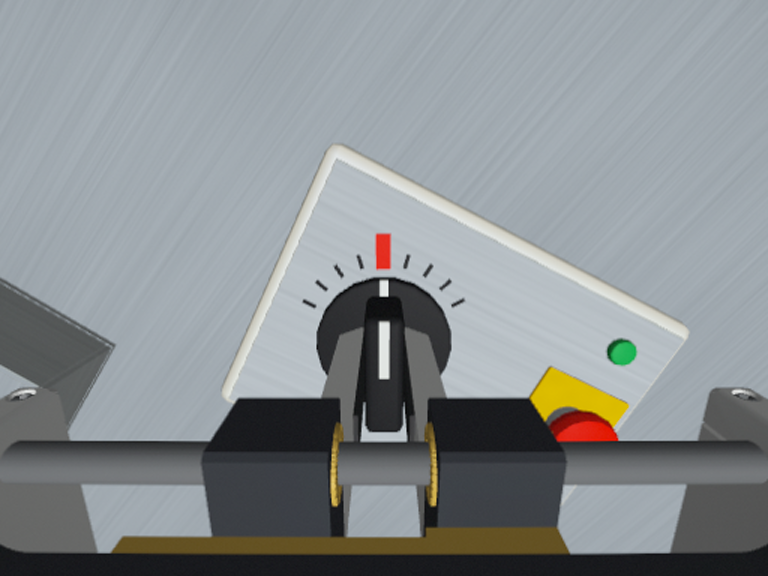

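Pointer (384, 288) and red mark (383, 250) are in line. Releasing.

servo_tool([
  [0, 0, 0, 0, 0, 0],
  [0, 0, 0, 0, 0, 0],
  [0, 0, 0, 0, 0, 0],
  [0, 0, 0, 0, 0, 0],
  [0, 0, 0, 0, 0, 0],
  [0, 0, 0, 0, 0, 0],
], claw=0.7)

```text
clock: 6.52
tool_pos: [0.5665, 0.2269, 0.1185]
eef_rot: [0.942, 0.335, 0.0, 0.0]
wrist_force: [0.7, 0.0, 0.0]
grip_width: 0.697
```

servo_tool([
  [0, 0, -10, 0, 0, 0],
  [0, 0, -40, 0, 0, 0],
  [0, 0, -80, 0, 0, 0],
  [0, 0, -110, 0, 0, 0],
  [0, 0, -112, 0, 0, 0],
])

```text
clock: 7.15
tool_pos: [0.5681, 0.2273, 0.2341]
eef_rot: [0.942, 0.335, 0.003, 0.0]
wrist_force: [0.8, -0.3, -0.2]
grip_width: 0.7
```

```bash
python3 look.py 6 wrist top scene
python3 - <<'E'
import cv2
a=cv2.imread("pics/scene6.png")
cv2.imwrite("pics/s_scr6.png",cv2.resize(a[135:225,90:225],None,fx=5.5,fy=5.5,interpolation=cv2.INTER_CUBIC))
E
```

```text
7.15 [0.56809537 0.22733384 0.23407111] 39.1973562315961 [ 0.0063  0.0013 -1.    ] [ 0.83462731 -0.31275394 -0.20026523] 0.6998650573445215
```

View pics/wrist6z.png

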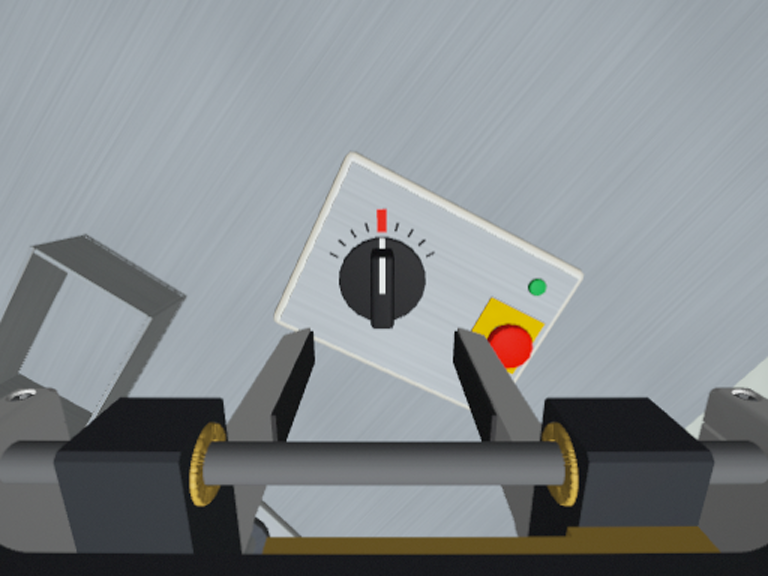

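View pics/s_scr6.png

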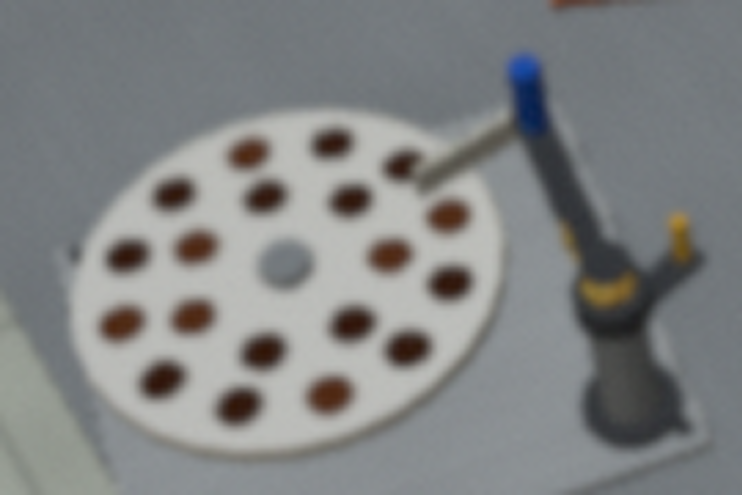

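Run:
```python
from h import *
print(shift([.567,.227,.230],39.2,[.605,-.24,.265],-37))
```

```text
(array([-265.7,  385.9,  -35. ]), np.float64(1.33))
```

servo_tool([
  [-33, 48, -8, 0, 0, 0.17],
  [-66, 96, -16, 0, 0, 0.34],
  [-99, 144, -24, 0, 0, 0.5],
  [-132, 192, -35, 0, 0, 0.67],
  [-166, 241, -35, 0, 0, 0.84],
  [-199, 289, -35, 0, 0, 1.0],
  [-232, 337, -35, 0, 0, 1.17],
  [-266, 386, -35, 0, 0, 1.33],
], claw=1)

```text
clock: 8.3
tool_pos: [0.6034, -0.2417, 0.2631]
eef_rot: [0.947, -0.32, -0.002, -0.0]
wrist_force: [1.1, 0.7, 0.3]
grip_width: 1.001
```

servo_tool([
  [0, 0, 0, 0, 0, 0],
  [0, 0, 0, 0, 0, 0],
  [0, 0, 0, 0, 0, 0],
])

```text
clock: 8.68
tool_pos: [0.6041, -0.2387, 0.2648]
eef_rot: [0.949, -0.316, -0.001, -0.0]
wrist_force: [0.3, 0.1, -0.1]
grip_width: 1.001
```

```bash
python3 look.py 7 wrist
```

```text
8.675 [ 0.60413433 -0.23874015  0.26476242] -36.891218178020175 [-1.e-03  9.e-04 -1.e+00] [ 0.31589529  0.12905475 -0.08658122] 1.0012151411573214
```

View pics/wrist7z.png

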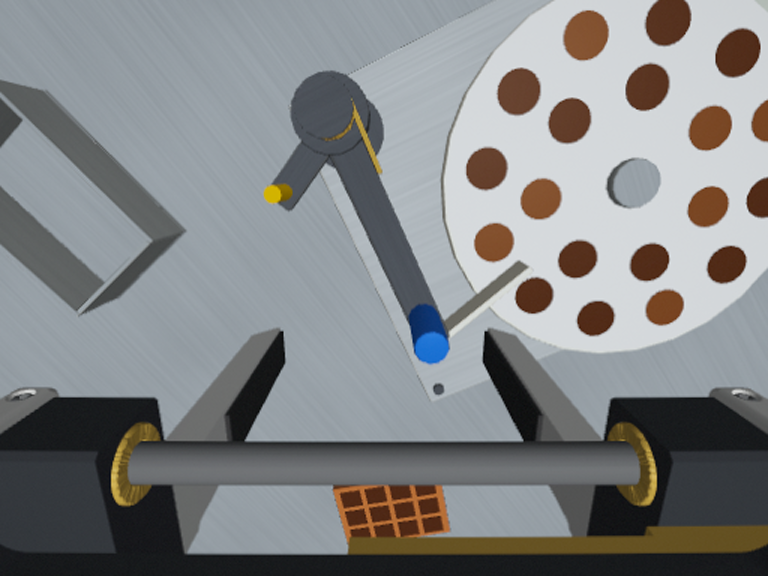

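Run:
```python
from h import *
np.set_printoptions(precision=4,suppress=True)
T=pickle.load(open("top0.pkl","rb"));S=pickle.load(open("scene0.pkl","rb"));W=pickle.load(open("wrist7.pkl","rb"))
w=lambda p:un(p,1.5,(0,0)); r=lambda p:un(p,4.8,(270,65)); s=lambda p:un(p,5.5,(90,135))
h=w((431.5,347));v=w((330,106))
print("H",tri(W,h,S,s((524,66))),tri(W,h,T,r((330,449))))
for z in (.18,.185,.19,.195): print(z,"H",atz(W,h,z))
for z in (.15,.155,.16,.165,.17): 
  P=atz(W,v,z);print(z,"P",P,atz(T,r((105,397)),z),np.linalg.norm((P-atz(W,h,z+.027))[:2]))
W1=pickle.load(open("wrist1.pkl","rb"))
```

```text
H (array([ 0.6137, -0.2706,  0.1942]), np.float64(0.002600279500367837)) (array([ 0.6132, -0.2739,  0.1859]), np.float64(0.0016457390907838887))
0.18 H [ 0.6126 -0.2772  0.18  ]
0.185 H [ 0.6134 -0.275   0.185 ]
0.19 H [ 0.6142 -0.2729  0.19  ]
0.195 H [ 0.6151 -0.2707  0.195 ]
0.15 P [ 0.6495 -0.1235  0.15  ] [ 0.6523 -0.1239  0.15  ] 0.15941968548077598
0.155 P [ 0.6495 -0.1244  0.155 ] [ 0.6514 -0.1234  0.155 ] 0.15623294850046218
0.16 P [ 0.6496 -0.1254  0.16  ] [ 0.6505 -0.1229  0.16  ] 0.15304621764671664
0.165 P [ 0.6496 -0.1263  0.165 ] [ 0.6496 -0.1224  0.165 ] 0.14985949331037993
0.17 P [ 0.6497 -0.1273  0.17  ] [ 0.6487 -0.1219  0.17  ] 0.1466727759162586
```

Run:
```python
from h import *
print(shift([.6041,-.2387,.2648],-36.9,[.6142,-.2725,.172],-37))
```

```text
(array([28.4, 21. , 92.8]), np.float64(0.002))
```

servo_tool([
  [28.4, 21, 0, 0, 0, 0],
  [28.4, 21, 25, 0, 0, 0],
  [28.4, 21, 55, 0, 0, 0],
  [28.4, 21, 82, 0, 0, 0],
  [28.4, 21, 93, 0, 0, 0],
  [28.4, 21, 93, 0, 0, 0],
])

```text
clock: 9.48
tool_pos: [0.6142, -0.2734, 0.1722]
eef_rot: [0.948, -0.317, -0.0, -0.0]
wrist_force: [0.8, 0.1, 0.5]
grip_width: 0.999
```

```bash
python3 look.py 8 wrist
```

```text
9.475 [ 0.61423828 -0.27338965  0.17216832] -36.95770078886168 [-7.e-04  5.e-04 -1.e+00] [0.76425699 0.13782619 0.52753321] 0.9993580573773867
```

View pics/wrist8z.png

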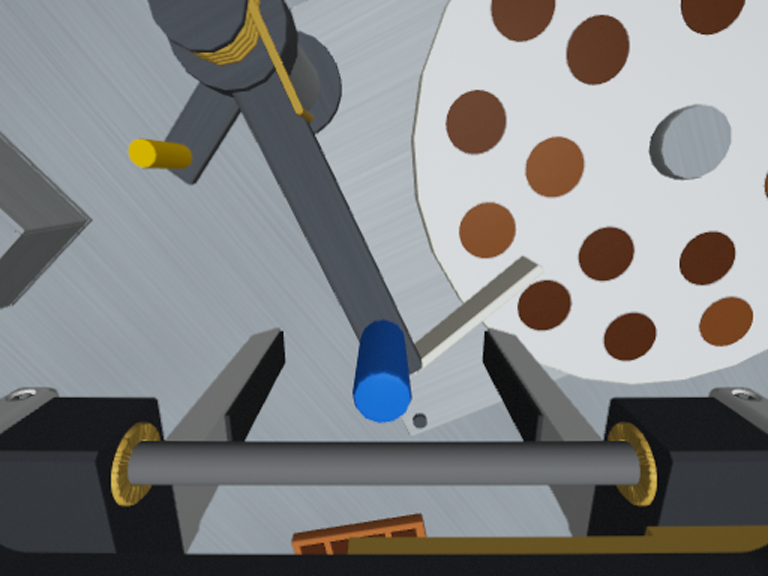

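Handle (382, 397) is centred between the jaws. Closing.

servo_tool([
  [0, 0, 0, 0, 0, 0],
  [0, 0, 0, 0, 0, 0],
  [0, 0, 0, 0, 0, 0],
  [0, 0, 0, 0, 0, 0],
  [0, 0, 0, 0, 0, 0],
  [0, 0, 0, 0, 0, 0],
  [0, 0, 0, 0, 0, 0],
  [0, 0, 0, 0, 0, 0],
], claw=0)

```text
clock: 10.52
tool_pos: [0.6135, -0.2736, 0.1723]
eef_rot: [0.948, -0.317, -0.002, -0.0]
wrist_force: [-5.0, 3.3, 2.6]
grip_width: 0.23
```

servo_tool([
  [0, 0, 0, 0, 0, 0],
  [0, 0, 0, 0, 0, 0],
])

```text
clock: 10.78
tool_pos: [0.6135, -0.2735, 0.1723]
eef_rot: [0.948, -0.317, -0.001, -0.0]
wrist_force: [-4.7, 2.4, 2.3]
grip_width: 0.228
```

```bash
python3 look.py 9 wrist
```

```text
10.775 [ 0.61347339 -0.27354176  0.17233586] -37.00287305776671 [-0.0025  0.0015 -1.    ] [-4.7312971   2.42594739  2.28356498] 0.2278290245244432
```

View pics/wrist9z.png

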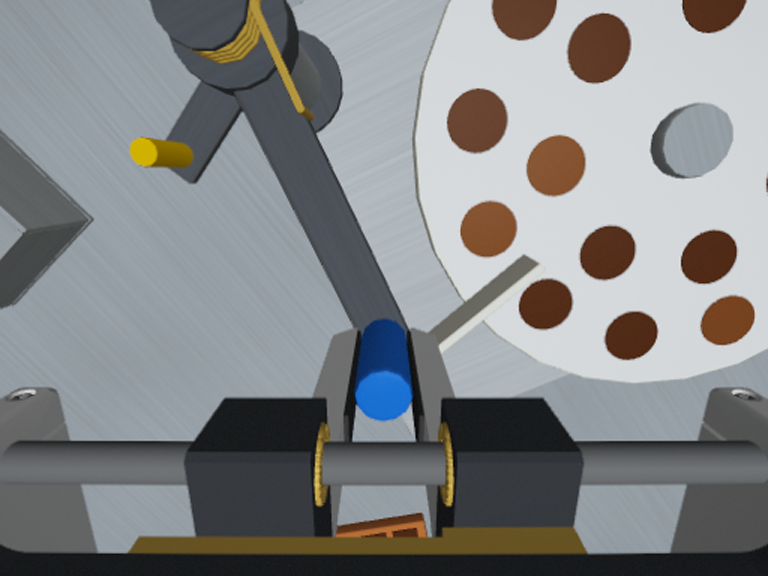

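Run:
```python
from h import *
P=np.array([.650,-.1255]);c=np.array([.6135,-.2735])
for th in [.06,.14,.22,.3,.38,.46,.54,.6]:
    v=c-P;R=np.array([[np.cos(th),np.sin(th)],[-np.sin(th),np.cos(th)]])
    q=P+R@v; print(th,q.round(4),shift([*c,.1723],-37,[*q,.1723],-37)[0])
```

```text
0.06 [ 0.6047 -0.271 ] [-8.5  3.3  0. ]
0.14 [ 0.5932 -0.267 ] [-20.1   7.    0. ]
0.22 [ 0.5821 -0.262 ] [-32.    9.7   0. ]
0.3 [ 0.5714 -0.2561] [-44.1  11.4   0. ]
0.38 [ 0.5612 -0.2494] [-56.3  12.2   0. ]
0.46 [ 0.5516 -0.2419] [-68.5  12.    0. ]
0.54 [ 0.5426 -0.2337] [-80.6  10.9   0. ]
0.6 [ 0.5363 -0.227 ] [-89.6   9.4   0. ]
```

servo_tool([
  [-8.5, 3.3, 0, 0, 0, 0.06],
  [-20, 7, 0, 0, 0, 0.14],
  [-32, 9.7, 0, 0, 0, 0.22],
  [-44, 11.4, 0, 0, 0, 0.3],
  [-56.3, 12.2, 0, 0, 0, 0.38],
  [-68.5, 12, 0, 0, 0, 0.46],
  [-80.6, 10.9, 0, 0, 0, 0.54],
  [-89.6, 9.4, 0, 0, 0, 0.6],
])

```text
clock: 11.82
tool_pos: [0.5363, -0.2298, 0.1724]
eef_rot: [0.811, -0.584, 0.001, 0.002]
wrist_force: [-0.5, -9.2, -2.4]
grip_width: 0.231
```

```bash
python3 look.py 10 wrist
python3 - <<'E'
from h import *
P=np.array([.650,-.1255]);c=np.array([.6135,-.2735]);v=c-P
def q(th): return P+np.array([[np.cos(th),np.sin(th)],[-np.sin(th),np.cos(th)]])@v
psi=-37-np.rad2deg(.6)
for th in [.65,.7,.74,.78,.8,.82,.83,.84]:
    print(th,q(th).round(4),shift([*q(.6),.1723],psi,[*q(th),.1723],psi)[0])
E
```

```text
11.825 [ 0.53632309 -0.22982398  0.17237561] -71.53420389524568 [-5.0e-04 -4.5e-03 -1.0e+00] [-0.54848331 -9.16825485 -2.43707334] 0.2312702713887413
0.65 [ 0.5314 -0.2212] [-7.1  2.8  0. ]
0.7 [ 0.5267 -0.2152] [-14.3   5.3   0. ]
0.74 [ 0.5233 -0.2102] [-20.1   7.    0. ]
0.78 [ 0.52  -0.205] [-26.1   8.5   0. ]
0.8 [ 0.5184 -0.2024] [-29.    9.1   0. ]
0.82 [ 0.5169 -0.1998] [-32.    9.7   0. ]
0.83 [ 0.5162 -0.1984] [-33.5  10.    0. ]
0.84 [ 0.5154 -0.1971] [-35.   10.2   0. ]
```

View pics/wrist10z.png

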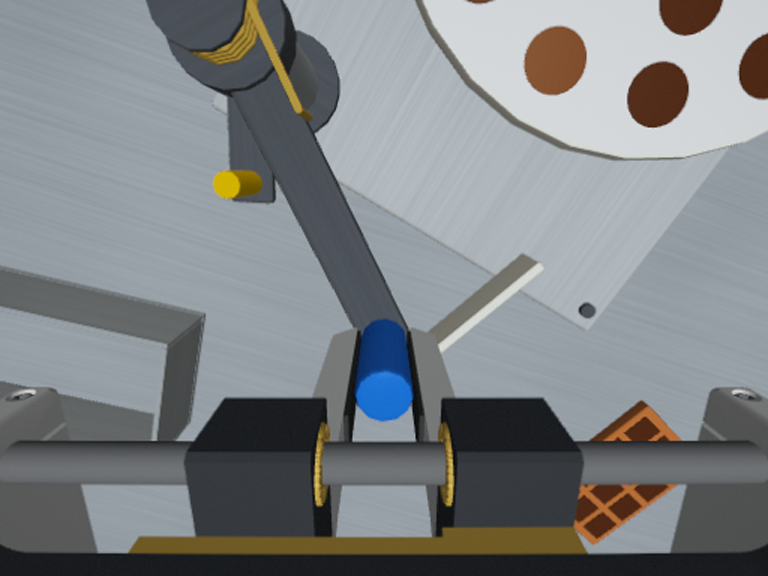

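servo_tool([
  [-7, 2.8, 0, 0, 0, 0.05],
  [-14.3, 5.3, 0, 0, 0, 0.1],
  [-20, 7, 0, 0, 0, 0.14],
  [-26, 8.5, 0, 0, 0, 0.18],
  [-32, 9.7, 0, 0, 0, 0.22],
  [-35, 10.2, 0, 0, 0, 0.23],
  [-35, 10.2, 0, 0, 0, 0.23],
  [-35, 10.2, 0, 0, 0, 0.23],
])

```text
clock: 12.88
tool_pos: [0.5178, -0.2053, 0.1724]
eef_rot: [0.739, -0.673, 0.008, 0.004]
wrist_force: [9.9, -29.2, -16.4]
grip_width: 0.231
```

```bash
python3 look.py 11 wrist top
python3 - <<'E'
import cv2
a=cv2.imread("pics/top11.png")
cv2.imwrite("pics/t11k.png",cv2.resize(a[120:205,150:300],None,fx=5,fy=5,interpolation=cv2.INTER_CUBIC))
E
```

```text
12.875 [ 0.51776944 -0.20525358  0.17235872] -84.63908035847794 [ 0.0064 -0.0159 -0.9999] [  9.92833965 -29.2277605  -16.41552008] 0.23072387224677054
```

View pics/wrist11z.png

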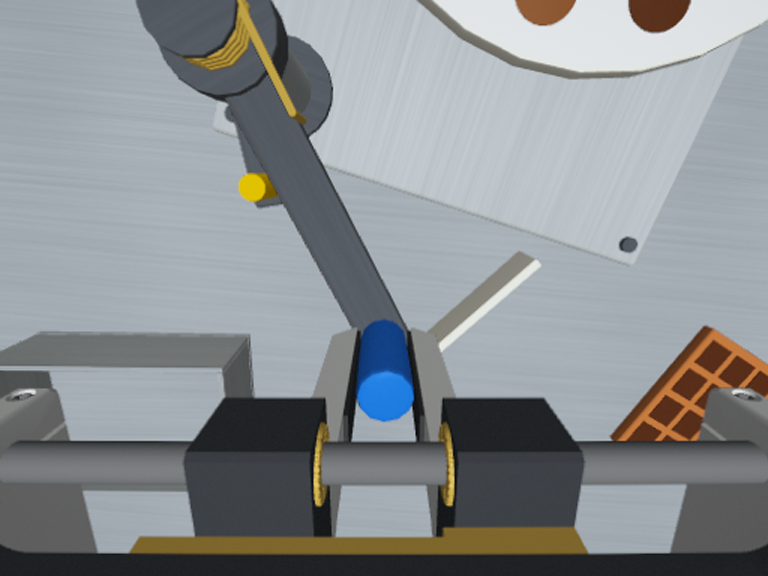

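View pics/t11k.png

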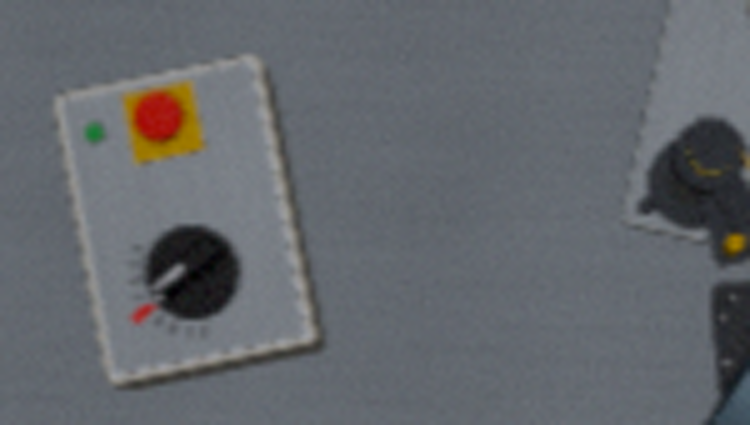

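Arm rests on the pin (force well above the spring's 7.5 N). I'll ease the push slightly and let it settle.

servo_tool([
  [1, 0, 0, 0, 0, 0],
  [2, 0, 0, 0, 0, 0],
  [3, 0, 0, 0, 0, 0],
  [3, 0, 0, 0, 0, 0],
  [3, 0, 0, 0, 0, 0],
  [3, 0, 0, 0, 0, 0],
  [3, 0, 0, 0, 0, 0],
])

```text
clock: 13.85
tool_pos: [0.5178, -0.2054, 0.1723]
eef_rot: [0.74, -0.673, 0.005, 0.002]
wrist_force: [7.7, -19.0, -10.4]
grip_width: 0.232
```

```bash
python3 look.py 12 wrist scene
python3 - <<'E'
import cv2
a=cv2.imread("pics/scene12.png")
cv2.imwrite("pics/s12.png",cv2.resize(a,None,fx=1.5,fy=1.5,interpolation=cv2.INTER_CUBIC))
E
```

```text
13.85 [ 0.51777014 -0.20541156  0.17230542] -84.62158958621589 [ 0.0049 -0.0097 -0.9999] [  7.65329026 -18.99525199 -10.42307458] 0.2320380494159406
```

View pics/wrist12z.png

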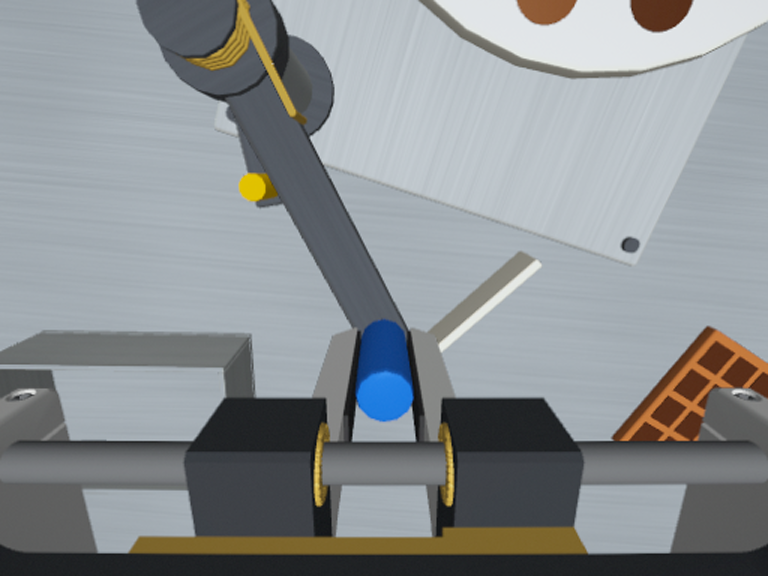

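View pics/s12.png

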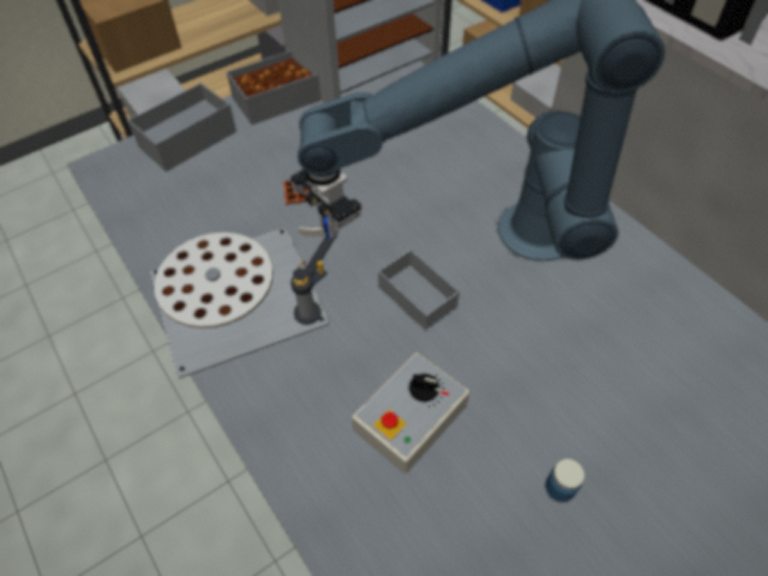

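The pose did not move when I eased the push, so the arm is held at a rigid stop. The bystanders are undisturbed and the knob is on its mark, so I'm handing in.

```bash
python3 -c "
from bench import workorder
print(workorder.finish_job())"
```

```text
the job is handed in; nothing more can be done
None
```

The job is handed in at about 14 s of the 51 s allowed, with the knob on its mark and the gripper still holding the scraper arm against its stop. The hand-in reported no verdict.

- **Knob:** I gripped the bar, turned it about 0.94 rad clockwise and let go. Pictures taken after release, from the wrist camera and later from the top camera, show the white pointer in line with the red mark.
- **Scraper:** I gripped the blue handle and swung the arm clockwise to the yellow pin.
    - **Stop reached:** The push at the wrist rose to about 35 N, well above the spring's 7.5 N. When I eased it to about 23 N, the handle moved only about 0.2 mm, so it is on a rigid stop.
    - **Angle:** The gripper's position gives about 0.78 rad against the nominal 0.80. I put the difference down to a few millimetres of error in where I placed the pivot.
- **Bystanders:** The pan, jar and mould look unmoved in the last pictures. I judged that by eye and did not measure it.

No check failed.

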